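Roll the microscope's focus wheel until the head is down at its working-distance mark

ROBOT

A 6-joint arm with a two-finger parallel gripper is mounted at the origin on the work surface. World frame = base frame: x ahead of the robot, y to its left, z up, the work surface at z = 0. Lengths are in m, angles in rad, forces in N, time in s.
With the tool pointing down it reaches from about 0.25 to 0.725 m from the base axis. Payload 4 kg.
Tool frame: the origin (TCP) lies on the centre line of the jaws, within the pads' length; the fingertips stand ahead of it and the grasp point (between the pads) lies 11 mm behind it (bot.tip_extent is the z of the fingertips in the tool frame, in m); z points along the fingers, y is the direction in which the jaws open and shut (so a half turn about z gives the same grasp; the last joint's range is limited). The gripper opens to 85 mm and grips with 20 to 120 N. Pads are 22 mm wide; open, the fingers measure 114 mm over their backs; the gripper's body (76 mm by 85 mm) begins 54 mm behind the grasp point. The pads swing forward as they close: fully open they stand 13 mm farther back than shut.
Start: joints at [-1.204, 0.241, 0.005, 1.335, 0, 1.571], TCP at [0.179, -0.467, 0.239] pointing down, gripper open.
Joint ranges: [-2.72, 2.72], [-1.05, 1.87], [-1.09, 1.28], [-1.99, 2.15], [-1.42, 1.44], [-3.14, 3.14]. Speed limits (rad/s): [2.79, 2.79, 3.14, 3.14, 3.14, 3.14].

INTERFACE

Orientations are given as a unit quaternion [x, y, z, w].
In Python, from workcell import bot gives the robot as it stands.
- The arm moves only by the shell command python3 -m jog 'ROWS'. ROWS is JSON, a list that holds one entry, the list of rows, each a list of 7 numbers: the shift along the world's x, y, z in m, then the turn, a rotation vector about the world's x, y, z in degrees, then the closure in counts, from 0 (fully open) to 255 (shut). In form: [[[tx, ty, tz, ax, ay, az, fingers], ...]]. A call has 1 to 10 rows; each row is the pose to reach, as a shift and turn from the pose commanded when the call began; what a row does not reach only later rows make up. A row lasts 1/12 s, in which the tool goes at most 41.7 mm and 7.16 degrees, less where a joint would pass 70% of its speed; a pose out of reach is approached as far as the arm can. A call with a gripper value outside its range is refused whole. The fingers move at their own pace and stop on an object; the grip force is fixed at half the most. Time passes only in rows, so rows that repeat a pose let the fingers close. It gives the time, the measured TCP pose, the force and the opening at its end, in the units of the state.
- bot.get_obs(): the state, without advancing time (a new reading comes with each control period).
- bot.camera(name): name is "side" or "top"; returns the picture (400x640x3 uint8, blue, green, red); there is no depth.
- bot.camera_model(name): a dict with "K" (3x3 intrinsics, pixels), "T" (4x4, takes a point from camera to world coordinates). Camera axes: x right, y down, z forward; pixel columns grow to the right and rows downward; lengths in m; the calibration is good to about 2 mm. A picture is of the moment at which its call begins. camera_model takes no time and is no camera call.
- bot.job_done(): hands the job in, once; it reports no verdict.
The state is a dict: "clock": time; "joint_pos": joint angles; "joint_vel": joint speeds; "tau": joint torques, N m; "eef_pos": TCP position; "tool_rot": TCP orientation; "ft_force": force on the tool from outside, world axes, zero at the start; "ft_torque": the same for the moment, N m; "grip_width": finger opening in m.
Only numpy, scipy, OpenCV 4.12 (cv2) and the standard library are available. Lean on these libraries where they do the work, as an engineer would, in place of code of your own. Each camera call takes 0.05 s, during which the arm holds its last target. There are 200 camera calls.

TASK

Set the stereo microscope to its working distance: with a fingertip, roll its knurled focus wheel so that the head comes down from its top stop, until the index line on the head's carriage stands level with the line on the small rider of the scale beside it. Come down to the line without running the head well past it; use only the wheel, rolling it under a light touch and not gripping it, and do not push the head or the rider. Leave the specimen dish and everything else on the bench where it stands, and let go when done.

Things in the scene. Friction and masses are not known exactly. Their poses are not given: they have to be found in the camera images.
- scope: Fixed cream stereo microscope stand. Origin at bench level; z up, x along the focus axle, y from the pillar to the head. Drum base of radius 92, its centre (and the optical axis) at y +45, stage 62 high; rear foot x +-60 back to y -140, 60 high; wooden hand rests slope down on both sides to x +-220 at y +12 to +102, under 65 high.
- near_wheel (a point): Centre of the knurled black focus wheel on the stand's -x side (towards the robot): x -46, y -90, z 165 of the stand. 22 wide along the axle (x -35 to -57), rim radius 26 over its 24 ridges, which stand 1.7 high. Rim top at 191 over the bench, free from above and from the -x and pillar sides. The point turns with the wheel but does not shift: only turning moves.
- wheel (a joint): Angle of the axle with both wheels, rad, 0 at the start; grows as the top of the rim rolls towards the head (the stand's +y). The head goes down 6 mm per rad, no backlash. It turns stiffly (2 to 3 N along the rim) and stays where it is left; a fingertip laid on the rim with 5 to 15 N and drawn along it takes it along.
- far_wheel (a point): Centre of the like wheel at the other end of the axle, x +46, y -90, z 165 of the stand; turns together with the near one. The scale strip and rider stand just beyond its head-side edge.
- index_line (a point): Level and inner end of the black line on the brass index tab (14 by 10 tall, line 1.6 thick) that sticks out from the head's carriage over the scale strip; at x +40, y -49 of the stand, z 215 with the head at its top stop; goes down with the head.
- mark_line (a point): Level and inner end of the like black line on the brass rider (14 by 10 tall) clipped on the scale strip, beside the index tab on its pillar side: the mark. It starts 10 to 26 below the index line and must not be moved. The job is done when index_line and mark_line are at one height.
- head: Head: carriage, arm, ring, zoom body, eyepieces (1.3 kg, counterbalanced). Origin on the optical axis at the lens' lower rim, 165 over the bench at the top stop. In the stand's frame it fills x +-56, y -2 to +95 (eyepieces to +150), up to 310 (eyepieces 385) over the bench; carriage and arm x +-20 from y -53, up to 232. Not to be touched.
- block_top (a point): Top centre of the cream focus block between the wheels, at y -96, z 184 of the stand. Block: x +-22, y -127 to -65. Pillar through it (radius 12.5, y -110) up to z 205. Fixed rail in front: x +-20, y -65 to -53, up to z 239. Scale strip only on the rail's +x side: x 17 to 35, y -65 to -41, z 126 to 236, faces +x.
- dish: Glass dish, 60 across, 13 tall, with a pebble-like specimen, loose on the stage under the lens. Origin at the centre of its underside.
- vial: Loose glass vial with white cap, 26 across, 58 tall, standing near the wheel side of the microscope. Origin at the centre of its underside.
- stain: Loose amber bottle, 48 across, 85 tall, near the rear foot of the microscope. Origin at the centre of its underside.
- forceps: Loose steel forceps, 120 long along its x, 6 high, on the bench. Origin under its middle.
- slide_box: Loose wooden slide box, 102 by 87 by 34. Origin at the centre of its underside.
- beaker: Loose glass beaker, 68 across, 80 tall. Origin at the centre of its underside.
- vial_rack: Loose white vial rack, 150 along its x, 60 wide, 60 tall with its vials. Origin at the centre of its underside.

How it is judged:
By the outcome, as a careful person would: the job done as asked, in the order asked, and still so for the second after the job is handed in, with the robot touching nothing.
It also fails if it takes over 51 s, if anything falls off the work surface, if the arm or the gripper's body presses on something with over 40 N, if the wrist force passes 120 N, or if a joint passes its speed limit or range.

## Working session

There is one attempt and no reset: what is moved stays moved. The work goes in short steps, Python scripts to look and compute and a shell command to move; the robot and the scene stay as the last step left them, time stands still between calls to the robot, and variables do not carry over. Pictures are saved under pics/ and viewed, about 8 in all and at most 12, crops included, and the job is handed in when it is done.

```bash
mkdir -p pics
python3 - <<'E'
from workcell import bot
import cv2,numpy as np
np.set_printoptions(precision=4,suppress=True)
for n in("side","top"):
    cv2.imwrite(f"pics/{n}0.png",bot.camera(n)); m=bot.camera_model(n); print(n,m["K"],m["T"])
o=bot.get_obs(); print(o,bot.tip_extent)
E
```

```text
side [[494.5515   0.     319.5959]
 [  0.     494.5515 202.3848]
 [  0.       0.       1.    ]] [[-0.8602  0.389  -0.3299  0.9627]
 [ 0.5097  0.6786 -0.5289  0.6458]
 [ 0.0181 -0.6231 -0.7819  1.1724]
 [ 0.      0.      0.      1.    ]]
top [[481.9324   0.     327.1134]
 [  0.     481.9324 205.4248]
 [  0.       0.       1.    ]] [[-0.0129 -0.9907  0.1358  0.3319]
 [-0.9998  0.0146  0.0114 -0.0415]
 [-0.0132 -0.1356 -0.9907  1.5936]
 [ 0.      0.      0.      1.    ]]
{'clock': 0.1, 'joint_pos': array([-1.204 ,  0.2413,  0.0039,  1.3352, -0.    ,  1.5708]), 'joint_vel': array([ 0.0003, -0.002 ,  0.002 ,  0.0008, -0.0025,  0.0015]), 'tau': array([  0.0003, -37.3137,  25.3011,   0.0108,   0.    ,   0.    ]), 'eef_pos': array([ 0.1791, -0.4662,  0.2385]), 'tool_rot': array([ 0.9832,  0.1824, -0.0002, -0.0009]), 'ft_force': array([-1.0223,  0.2296, -0.5333]), 'ft_torque': array([-0.0217,  0.0118,  0.0269]), 'grip_width': 0.0851077104499798} 0.008
```

View pics/side0.png

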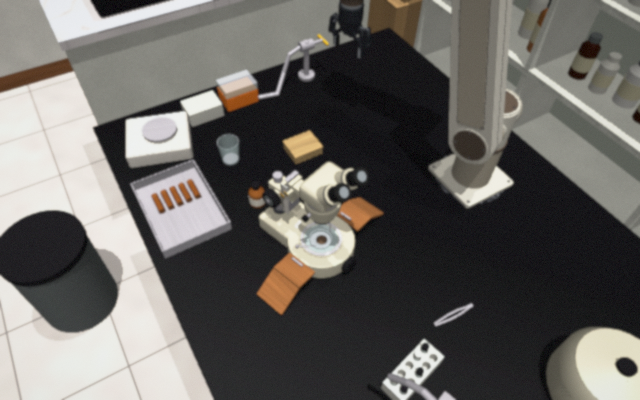

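View pics/top0.png

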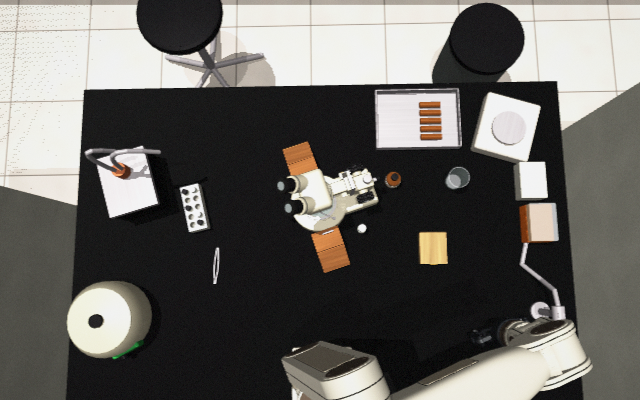

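Run:
```python
import cv2,numpy as np
s=cv2.imread("pics/side0.png")[165:225,245:325]; t=cv2.imread("pics/top0.png")[130:280,265:415]
cv2.imwrite("pics/s1.png",cv2.resize(s,None,fx=10,fy=10,interpolation=cv2.INTER_CUBIC))
cv2.imwrite("pics/t1.png",cv2.resize(t,None,fx=4,fy=4,interpolation=cv2.INTER_CUBIC))
```

```text
(no output)
```

View pics/s1.png

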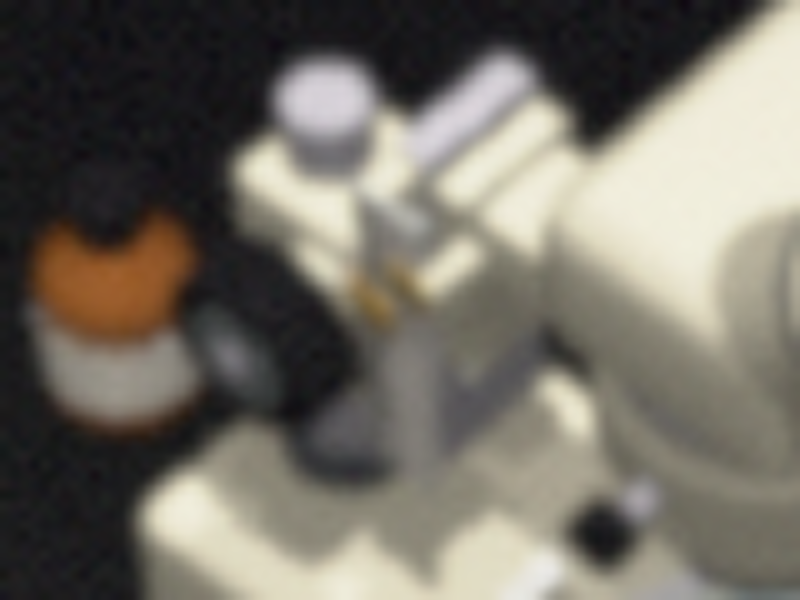

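View pics/t1.png

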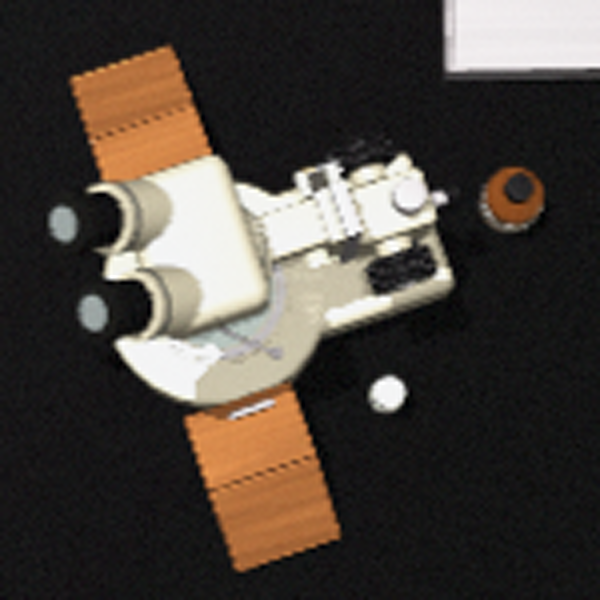

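```bash
cat > h.py <<'E'
import numpy as np,cv2
from scipy.optimize import least_squares
from workcell import bot
np.set_printoptions(precision=4,suppress=True)
M={n:bot.camera_model(n) for n in("side","top")}
def proj(n,P):
    T=np.linalg.inv(M[n]["T"]); c=(T[:3,:3]@np.atleast_2d(P).T+T[:3,3:]).T
    q=c@M[n]["K"].T; return q[:,:2]/q[:,2:]
def s2w(p,S):
    x,y,a=p; S=np.atleast_2d(S)*1e-3; c,s=np.cos(a),np.sin(a)
    return np.c_[x+c*S[:,0]-s*S[:,1],y+s*S[:,0]+c*S[:,1],S[:,2]]
E
python3 - <<'E'
from h import *
U=lambda u,v:(265+(u+.5)/4-.5,130+(v+.5)/4-.5)
V=lambda u,v:(245+(u+.5)/10-.5,165+(v+.5)/10-.5)
d=[("top",(-46,-90,189),U(403,268)),("top",(0,-110,205),U(410,195)),("top",(-60,-140,60),U(453,293)),
("side",(0,-110,205),V(325,95)),("side",(60,-90,165),V(235,350)),
("side",(40,-49,215),V(405,285))]
f=lambda p:np.concatenate([proj(n,s2w(p,S))[0]-np.array(q) for n,S,q in d])
r=least_squares(f,[.4,0,.3],loss="soft_l1"); print(r.x,np.degrees(r.x[2])); print(f(r.x).reshape(-1,2))
p=r.x; print("near,far,opt",s2w(p,[(-46,-90,165),(46,-90,165),(0,45,62)]))
print("index,mark10,mark26 s1 px",(proj("side",s2w(p,[(40,-49,215),(40,-49,205),(40,-62,205),(40,-62,189),(40,-62,195)]))-[245,165])*10)
print("rest corners t1",(proj("top",s2w(p,[(220,12,5),(220,102,5),(-220,12,5),(-220,102,5)]))-[265,130])*4)
E
```

```text
[ 0.568  -0.0381  0.2864] 16.40844530018733
[[-0.3575 -0.1015]
 [-0.0383  0.4735]
 [ 0.7216 -0.6197]
 [ 1.6079 -0.0869]
 [ 0.1078  1.0208]
 [-1.0969 -0.6159]]
near,far,opt [[ 0.5493 -0.1374  0.165 ]
 [ 0.6375 -0.1114  0.165 ]
 [ 0.5553  0.0051  0.062 ]]
index,mark10,mark26 s1 px [[389.5313 274.3407]
 [391.0436 299.6143]
 [355.0833 272.2232]
 [357.8089 312.1111]
 [356.7931 297.2458]]
rest corners t1 [[175.6303  38.7719]
 [ 73.9735  69.6007]
 [331.5593 538.1528]
 [226.3539 570.9162]]
```

```bash
python3 -m jog '[[[0.037,0.03,0.02,0,0,-4.6,255],[0.074,0.062,0.02,0,0,-4.6,255],[0.111,0.094,0.02,0,0,-4.6,255],[0.148,0.126,0.02,0,0,-4.6,255],[0.17,0.146,0.02,0,0,-4.6,255],[0.19,0.165,0.02,0,0,-4.6,255],[0.21,0.185,0.02,0,0,-4.6,255],[0.23,0.20,0.02,0,0,-4.6,255],[0.25,0.22,0.02,0,0,-4.6,255],[0.27,0.24,0.02,0,0,-4.6,255]]]'
python3 -c "
from workcell import bot
print(bot.tip_extent)"
```

```text
clock: 0.93
eef_pos: [0.45, -0.2254, 0.2588]
tool_rot: [0.99, 0.143, -0.0, -0.0]
ft_force: [0.8, -0.5, -0.2]
grip_width: -0.0
0.008
```

```bash
python3 -m jog '[[[0.025,0.019,0,0,0,0,255],[0.05,0.038,0,0,0,0,255],[0.075,0.057,0,0,0,0,255],[0.1,0.077,0,0,0,0,255],[0.1,0.077,-0.02,0,0,0,255],[0.1,0.077,-0.04,0,0,0,255],[0.1,0.077,-0.045,0,0,0,255],[0.1,0.077,-0.045,0,0,0,255]]]'
python3 - <<'E'
from h import *
a=[bot.camera(n) for n in("side","top")]
A=cv2.resize(a[0][130:230,235:355],None,fx=5,fy=5,interpolation=cv2.INTER_CUBIC)
t=cv2.resize(a[1][130:250,330:390],None,fx=500/120,fy=500/120,interpolation=cv2.INTER_CUBIC)
cv2.imwrite("pics/a2.png",A if 0 else np.hstack([A[:500],t[:500,:200]]))
E
```

```text
clock: 1.6
eef_pos: [0.5477, -0.1492, 0.2118]
tool_rot: [0.99, 0.143, -0.003, -0.001]
ft_force: [-0.2, -0.4, 1.0]
grip_width: 0.0002
```

View pics/a2.png

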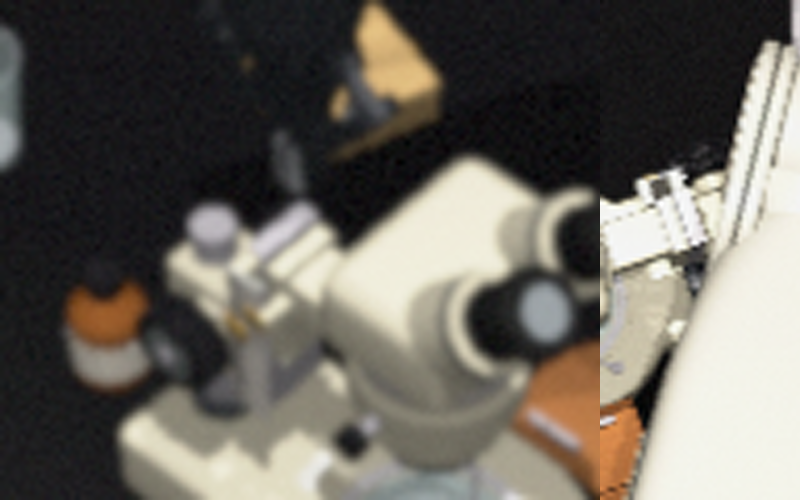

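```bash
cat >> h.py <<'E'
def avg(k=6): return np.mean([bot.camera("side").astype(float) for _ in range(k)],0)
E
python3 - <<'E'
from h import *
a=avg(); np.save("base.npy",a); c=a[186:204,274:292].astype(int)
print("R-B"); print("     ",*range(274,292))
for i,r in enumerate(c[...,2]-c[...,0]): print(186+i,*[f"{x:3d}" for x in r])
print("R")
for i,r in enumerate(c[...,2]): print(186+i,*[f"{x:3d}" for x in r])
E
python3 -m jog '[[[0.0,0,-0.004,0,0,0,255],[0,0,-0.008,0,0,0,255],[0,0,-0.010,0,0,0,255],[0,0,-0.011,0,0,0,255],[0,0,-0.011,0,0,0,255]]]'
```

```text
R-B
      274 275 276 277 278 279 280 281 282 283 284 285 286 287 288 289 290 291
186  27  30  32  31  30  30  22  12   9   9   8   9   9   9  12  18  20  22
187  23  26  29  31  30  30  23  14   8   9   8   9   7   7   9  15  19  20
188  20  22  25  28  29  29  23  14   9   9   9   9   7   7  12  17  21  24
189  19  23  25  26  26  26  20  14   9  11  12  11   9   9  13  21  28  30
190  17  23  27  27  26  24  20  14  12  17  22  18  13  13  19  27  29  28
191  12  20  26  28  26  28  30  21  17  28  39  35  26  24  26  29  29  30
192   4  12  20  26  27  34  44  37  24  31  46  50  42  37  32  30  29  25
193   0   5  12  18  26  37  53  52  38  33  38  48  50  45  37  29  23  20
194  -2  -1   4  11  20  33  48  61  59  45  34  35  42  40  32  24  19  17
195  -4  -2  -1   6  15  25  34  54  66  57  37  26  30  32  24  19  17  16
196  -1  -2   0   1   9  17  22  36  54  54  35  20  20  23  19  17  16  16
197  -3  -1  -3  -1   4  10  14  20  32  38  27  16  13  13  12  14  16  15
198  -1  -4  -2  -1   0   5   8  11  16  21  18  12   8   8   9  12  15  16
199  -2  -2  -1   0  -2   0   
[... 1151 characters left out ...]
 121 118 111 108 110 114 114 112 108
197  29  31  27  29  41  66  85  92  97 105 109 112 112 111 110 111 110 108
198  33  28  29  30  29  46  69  84  90  97 109 114 115 113 112 109 109 108
199  30  29  29  29  25  32  56  76  86 100 114 119 120 117 113 111 109 109
200  29  29  26  28  24  29  47  71  88 104 119 124 124 120 114 109 108 111
201  29  29  27  27  25  28  43  66  88 106 122 127 126 124 114 106 106 115
202  26  27  26  25  27  32  48  67  87 108 122 129 128 125 114 102 102 114
203  23  25  25  25  31  46  65  79  88 105 121 127 130 124 114  99  94  99
clock: 2.42
eef_pos: [0.549, -0.1497, 0.2027]
tool_rot: [0.99, 0.143, -0.001, -0.0]
ft_force: [-0.2, 0.5, -0.0]
grip_width: -0.0001
```

```bash
python3 -m jog '[[[0.0,0,-0.002,0,0,0,255],[0,0,-0.003,0,0,0,255],[0,0,-0.003,0,0,0,255]]]'; python3 -m jog '[[[0.0,0,-0.001,0,0,0,255],[0,0,-0.001,0,0,0,255]]]'
```

```text
clock: 2.67
eef_pos: [0.5492, -0.1497, 0.2]
tool_rot: [0.99, 0.143, -0.0, -0.0]
ft_force: [0.0, 0.2, -0.0]
grip_width: 0.0002
clock: 2.83
eef_pos: [0.5493, -0.1497, 0.1992]
tool_rot: [0.99, 0.143, -0.0, -0.0]
ft_force: [0.4, -0.8, -0.4]
grip_width: 0.0004
```

```bash
for i in 1 2 3; do python3 -m jog '[[[0.0,0,-0.0007,0,0,0,255],[0,0,-0.0007,0,0,0,255]]]' | grep -E "eef|force"; done
```

```text
eef_pos: [0.5493, -0.1497, 0.1985]
ft_force: [0.3, -0.0, -0.0]
eef_pos: [0.5494, -0.1498, 0.1982]
ft_force: [0.2, -0.3, 1.1]
eef_pos: [0.5494, -0.1498, 0.198]
ft_force: [-0.4, 0.5, 4.6]
```

```bash
python3 -m jog '[[[0.0,0,-0.0008,0,0,0,255],[0,0,-0.0008,0,0,0,255]]]' | grep -E "eef|force"
python3 -m jog '[[[-0.0006,0.0019,-0.0008,0,0,0,255],[-0.0011,0.0038,-0.0008,0,0,0,255],[-0.0017,0.0058,-0.0008,0,0,0,255],[-0.0023,0.0077,-0.0008,0,0,0,255],[-0.0023,0.0077,-0.0008,0,0,0,255]]]'
python3 - <<'E'
from h import *
b=np.load("base.npy");a=avg(3);np.save("a1.npy",a)
# head shift: track head region by phase correlation
r=(slice(150,215),slice(300,335))
w=cv2.createHanningWindow((35,65),cv2.CV_64F)
print(cv2.phaseCorrelate(b[r].mean(2),a[r].mean(2),w)); print(bot.get_obs()["ft_force"])
E
```

```text
eef_pos: [0.5495, -0.1498, 0.1979]
ft_force: [-1.9, 0.1, 7.5]
clock: 3.92
eef_pos: [0.5477, -0.144, 0.1985]
tool_rot: [0.99, 0.142, 0.002, 0.003]
ft_force: [-2.7, -4.3, 11.4]
grip_width: -0.0001
((-0.05422991806727495, 0.30188255225242244), 1.0439491675235728)
[-2.2864 -3.3715 11.8916]
```

```bash
python3 -m jog '[[[-0.0006,0.0019,0.0003,0,0,0,255],[-0.0011,0.0038,0.0003,0,0,0,255],[-0.0017,0.0058,0.0003,0,0,0,255],[-0.0023,0.0077,0.0003,0,0,0,255],[-0.0028,0.0096,0.0003,0,0,0,255]]]'|grep -E "eef|force"; python3 -m jog '[[[-0.0006,0.0019,0,0,0,0,255],[-0.0011,0.0038,0,0,0,0,255],[-0.0011,0.0038,0,0,0,0,255]]]'|grep -E "eef|force"
cat >> h.py <<'E'
_b=np.load("base.npy")
def shift(a):
    r=(slice(150,215),slice(300,335)); w=cv2.createHanningWindow((35,65),cv2.CV_64F)
    return cv2.phaseCorrelate(_b[r].mean(2),a[r].mean(2),w)[0]
E
python3 - <<'E'
from h import *
print(shift(avg(3)))
E
```

```text
eef_pos: [0.5447, -0.1342, 0.1985]
ft_force: [-3.0, -3.1, 10.3]
eef_pos: [0.543, -0.1292, 0.1975]
ft_force: [-2.9, -0.7, 8.9]
(-0.13901458064626837, 1.328715411480971)
```

```bash
python3 -m jog '[[[0,0,0.006,0,0,0,255],[0,0,0.01,0,0,0,255],[0.0034,-0.0115,0.01,0,0,0,255],[0.0068,-0.023,0.01,0,0,0,255],[0.0068,-0.023,0.006,0,0,0,255],[0.0068,-0.023,0.003,0,0,0,255],[0.0068,-0.023,0.0015,0,0,0,255],[0.0068,-0.023,0.0007,0,0,0,255],[0.0068,-0.023,0,0,0,0,255],[0.0068,-0.023,0,0,0,0,255]]]'|grep -E "eef|force"
python3 -m jog '[[[-0.0006,0.0019,0,0,0,0,255],[-0.0011,0.0038,0,0,0,0,255],[-0.0017,0.0058,0,0,0,0,255],[-0.0023,0.0077,0,0,0,0,255],[-0.0028,0.0096,0,0,0,0,255],[-0.0034,0.0115,0,0,0,0,255]]]'|grep -E "eef|force"
python3 -m jog '[[[-0.0006,0.0019,0,0,0,0,255],[-0.0011,0.0038,0,0,0,0,255],[-0.0017,0.0058,0,0,0,0,255],[-0.0023,0.0077,0,0,0,0,255],[-0.0028,0.0096,0,0,0,0,255],[-0.0034,0.0115,0,0,0,0,255]]]'|grep -E "eef|force"
python3 -m jog '[[[0,0,0.006,0,0,0,255],[0,0,0.01,0,0,0,255],[0.0034,-0.0115,0.01,0,0,0,255],[0.0068,-0.023,0.01,0,0,0,255]]]'|grep -E "eef|force"
 python3 - <<'E'
from h import *
a=avg(6);print(shift(a)); np.save("a2.npy",a)
A=cv2.resize(a[180:210,268:308].astype(np.uint8),None,fx=16,fy=16,interpolation=cv2.INTER_CUBIC)
cv2.imwrite("pics/a3.png",A)
E
```

```text
eef_pos: [0.5505, -0.1528, 0.1965]
ft_force: [-0.4, -3.4, 4.7]
eef_pos: [0.5469, -0.1414, 0.1984]
ft_force: [-4.2, -2.7, 14.1]
eef_pos: [0.5429, -0.1287, 0.1976]
ft_force: [-3.1, -1.8, 8.8]
eef_pos: [0.5502, -0.1518, 0.2057]
ft_force: [-0.4, -0.1, 0.0]
(-0.20495339151977632, 3.2360163082012576)
```

View pics/a3.png

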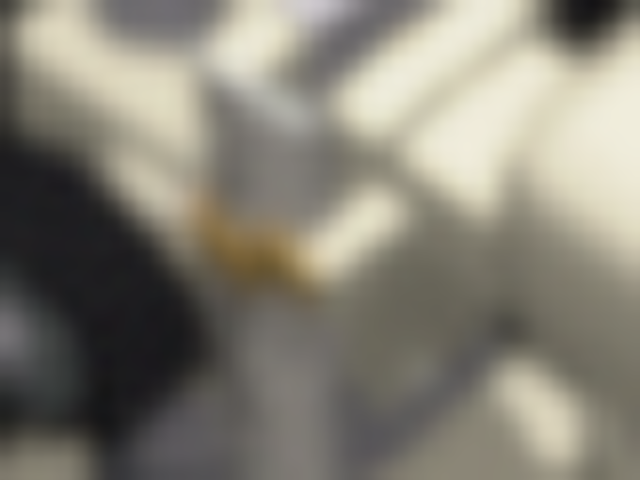

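```bash
cat >> h.py <<'E'
P0=np.array([.568,-.0381,.2864]); C0,R0,W,H,SS=272,184,24,22,8
q=lambda a:(.865*a[...,2]-a[...,0])[R0:R0+H,C0:C0+W]
def tab(yc,z,du,dv,sg):
    im=np.zeros((H*SS,W*SS),np.float32)
    for h,c in((5,1),(.8,0)):
        S=[(40,yc-7,z-h),(40,yc+7,z-h),(40,yc+7,z+h),(40,yc-7,z+h)]
        p=(proj("side",s2w(P0,S))+[du-C0+.5,dv-R0+.5])*SS-.5
        cv2.fillPoly(im,[np.round(p*256).astype(np.int32)],c,cv2.LINE_AA,8) if c else cv2.fillPoly(im,[np.round(p*256).astype(np.int32)],0,cv2.LINE_8,8)
    return cv2.resize(cv2.GaussianBlur(im,(0,0),sg*SS),(W,H),interpolation=cv2.INTER_AREA)
def fit(imgs,z0=215.):
    "imgs[0] at top stop; returns rider z and index z's"
    n=len(imgs); Q=[q(a) for a in imgs]
    def f(p):
        du,dv,yi,yr,sg,zr=p[:6]; zs=[z0,*p[6:6+n-1]]; A=p[5+n:].reshape(n,3); r=tab(yr,zr,du,dv,sg)
        return np.concatenate([(A[k,0]*tab(yi,zs[k],du,dv,sg)+A[k,1]*r+A[k,2]-Q[k])[4:16,5:17].ravel() for k in range(n)])
    best=None
    for zr in(196,200,204):
        s=least_squares(f,[0,0,-42,-57,.7,zr]+[203]*(n-1)+[50,50,0]*n,x_scale=[1,1,3,3,.3,3]+[3]*(n-1)+[20,20,5]*n,diff_step=.002,loss="soft_l1",f_scale=4)
        if best is None or s.cost<best.cost: best=s
    return best
E
python3 - <<'E'
from h import *
I=[np.load("base.npy"),np.load("a2.npy")]
s=fit(I); print(s.cost,s.x)
for zr in (1,):
    for k in (0,1): print(q(I[k])[4:16,5:17].round().astype(int))
    print(s.fun[144:].reshape(12,12).round().astype(int))
E
```

```text
1664.3541012388223 [  0.      -0.     -44.7154 -58.4909   0.9064 198.2418 206.2329  58.7192
  95.3811  -1.8287  89.8088  88.2308  -2.4341]
[[  2   2   1  -1  -4  -7  -7  -9 -11 -13 -11  -6]
 [  2   2   1  -2  -3  -6  -6  -5  -7  -8  -8  -4]
 [  2   1   1   0  -3  -3   1   5   0  -5  -6  -3]
 [  2   1   5   9   5   2  12  21  16   6   1   0]
 [  1   2  10  23  19   9  15  29  31  20  10   2]
 [ -1   4  15  32  34  21  17  24  32  29  19   8]
 [ -1   4  13  29  43  40  27  19  21  25  18   8]
 [ -2   2   8  19  38  48  38  20  11  15  15   7]
 [ -4   0   4   9  22  38  37  19   5   5   8   3]
 [ -5  -1   1   3   8  18  23  12   1  -2  -2  -4]
 [ -5  -4  -2  -1   0   4   8   3  -3  -7  -8  -7]
 [ -4  -5  -4  -3  -4  -3  -3  -4  -7  -7  -9  -8]]
[[  1   2   1  -1  -4  -6  -8  -9 -10 -12 -10  -6]
 [  2   1   0  -1  -4  -6  -8  -8  -9  -9  -8  -6]
 [  3   2   1   1  -2  -6  -7  -7  -8  -8  -8  -6]
 [  1   1   4   9   5  -4  -7  -7  -8  -8  -8  -5]
 [  1   2  11  23  18   3  -4  -5  -5  -7  -8  -4]
 [  0   4  14  31  33  18   9   8   5  -1  -4  -4]
 [  0   4  14  30  44  37  29  29  26  14   4   0]
 [ -3   2   7  19  38  47  44  45  44  31  15   4]
 [ -4   0   3   9  22  38  44  44  44  39  26  10]
 [ -6  -3   1   3   8  19  28  26  28  34  26  12]
 [ -7  -6  -2  -2   0   4  10   8  10  15  17   7]
 [ -6  -5  -5  -3  -4  -3  -2  -3  -2   1   3   1]]
[[-4 -4 -4 -1  2  4  6  6  8  9  8  4]
 [-4 -4 -3 -2  2  4  5  6  6  6  5  3]
 [-5 -4 -3 -3  0  4  4  5  6  6  6  4]
 [-4 -3 -4 -7 -4  2  5  5  5  6  6  3]
 [-3 -3 -5 -9 -7  2  7  7  5  5  5  2]
 [-2 -4 -3 -5 -4  3 10 10  5  4  3  1]
 [-2 -4 -3  1 -2  4 10  9  2  1  0 -1]
 [ 1 -4 -2  3  1  1  7  5  0  3  1 -1]
 [ 1 -2 -3 -1 -1 -2 -1 -2 -2  3  2 -2]
 [ 4  0 -3 -3 -2 -4 -6 -5 -3  0  1 -2]
 [ 4  3  0  0 -1 -2 -5 -4 -2  0 -1 -1]
 [ 3  2  2  1  2  1  1  2  1  1  0  0]]
```

```bash
python3 - <<'E'
s=open("h.py").read()
i=s.index("    best=None")
s=s[:i]+'''    best=None
    for zr in(196,200,204):
        p0=np.array([1,0,-42,-57,.7,zr]+[203]*(n-1)+[60,60,0]*n,float); sc=np.array([1,1,3,3,.3,3]+[3]*(n-1)+[20,20,5]*n)
        s=least_squares(lambda x:f(p0+(x-1)*sc),np.ones(len(p0)),diff_step=.03,loss="soft_l1",f_scale=4); s.x=p0+(s.x-1)*sc
        if best is None or s.cost<best.cost: best=s
    return best
'''
open("h.py","w").write(s)
E
python3 - <<'E'
from h import *
I=[np.load("base.npy"),np.load("a2.npy")]
s=fit(I); print(s.cost,s.x)
print(s.fun.reshape(24,12).round().astype(int))
I=[np.load("base.npy"),np.load("a1.npy"),np.load("a2.npy")]
s=fit(I); print(s.cost,s.x[:8])
E
```

```text
5300.408925191519 [  1.0048   0.009  -41.9968 -56.9349   0.701  196.1458 202.9818  59.9303
  60.0239  -0.0139  59.9582  60.0952  -0.0182]
[[ -2  -2  -1   1   4   7   7   9  11  13  11   6]
 [ -2  -2  -1   2   3   6   6   5   7   8   8   4]
 [ -2  -1  -1   0   3   3  -1  -4   1   5   6   3]
 [ -2  -1  -5  -9  -5  -2 -12 -19  -8   1   1   1]
 [ -1  -2 -10 -22 -17  -6 -14 -25 -14   2   2   1]
 [  1  -4 -15 -29 -22  -8 -11 -19 -13   3   9   7]
 [  1  -4 -13 -26 -25 -10  -5  -8  -5   4  16  21]
 [  2  -2  -8 -16 -21 -14  -2   6   4   1  12  24]
 [  4   0  -4  -8 -14 -15  -2  16  14   2   4  18]
 [  5   1  -1  -3  -6 -11  -4  16  19   7   4   9]
 [  5   4   2   1   1  -3  -3   9  15  10   8   7]
 [  4   5   4   3   4   3   3   6  10   8   9   8]
 [ -1  -2  -1   1   4   6   8   9  10  12  10   6]
 [ -2  -1   0   1   4   6   8   8   9   9   8   6]
 [ -3  -2  -1  -1   2   6   7   7   8   8   8   6]
 [ -2  -1  -4  -9  -4   4   7   7   7   8   8   5]
 [ -1  -2 -11 -22 -15  -1   4   5   5   7   8   4]
 [  0  -4 -14 -29 -22  -4  -3  -6  -4   2   4   4]
 [  0  -4 -14 -26 -25  -7  -8 -19 -17  -6  -1   1]
 [  3  -2  -7 -16 -21 -12  -8 -16 -17  -5  -2   0]
 [  4   0  -3  -8 -13 -14  -9  -6  -8  -1   6   7]
 [  6   3  -1  -3  -6 -11  -8   4   4   0  11  20]
 [  6   6   2   2   0  -3  -5   5   6   1  10  25]
 [  5   5   5   3   4   3   2   5   5   2   7  19]]
9025.209865480912 [  0.94    -0.1531 -41.8306 -56.7918   0.9054 201.045  203.4481 202.3601]
```

```bash
python3 - <<'E'
s=open("h.py").read()
i=s.index("def tab("); j=s.index("def fit(")
s=s[:i]+'''def tab(yc,z,du,dv,sg):
    g=np.array([(40,y,h) for y in np.linspace(-6.5,6.5,14) for h in np.linspace(-4.75,4.75,20) if abs(h)>.8])
    p=proj("side",s2w(P0,g+[0,yc,z]))+[du-C0,dv-R0]
    gx=np.exp(-(np.arange(W)-p[:,:1])**2/2/sg**2); gy=np.exp(-(np.arange(H)-p[:,1:])**2/2/sg**2)
    return gy.T@gx/len(g)/(2*np.pi*sg**2)*6
'''+s[j:].replace("diff_step=.03,","")
open("h.py","w").write(s)
E
python3 - <<'E'
from h import *
I=[np.load("base.npy"),np.load("a2.npy")]
s=fit(I); print(s.cost,s.x)
print(s.fun.reshape(24,12).round().astype(int))
I=[np.load("base.npy"),np.load("a1.npy"),np.load("a2.npy")]
s=fit(I); print(s.cost,s.x[:8])
E
```

```text
1232.1010014273984 [-30.5405 -23.8056  61.6596  48.3159   1.1047 196.1611 203.2367  98.5867
 147.979   -3.5412 125.5508 138.4249  -4.3167]
[[-5 -6 -5 -3  1  3  4  6  8  9  8  2]
 [-5 -6 -4 -2  0  3  4  4  5  5  5  1]
 [-6 -5 -4 -3  0  2  1  1  4  5  4  0]
 [-5 -3 -4 -7 -4  0 -4 -5 -1  2  1 -2]
 [-4 -2 -1 -8 -6  1 -2 -6 -5  1  1  0]
 [-2 -2  1 -1 -1  3  2  0 -3  0  1 -1]
 [-2 -2  3  7  3  1  1  2  1  1  4  2]
 [-1 -2  2  8  5 -1 -2 -1  2  0  0  1]
 [ 0 -3 -2  3  3 -3 -5 -2  0 -1 -3 -1]
 [ 1 -2 -3 -2  0 -1 -5 -3  0  1  1  2]
 [ 1  0 -1 -2  0 -1 -3 -2  1  4  5  4]
 [ 1  1  0 -1  1  0  1  2  4  4  5  5]
 [-6 -6 -5 -3  0  2  4  5  6  8  6  2]
 [-6 -6 -4 -4  0  2  3  4  4  4  4  2]
 [-7 -6 -4 -4 -1  2  3  3  4  4  4  2]
 [-6 -4 -5 -7 -4  1  3  4  4  4  4  1]
 [-4 -3 -4 -9 -6  2  5  5  3  3  4  0]
 [-3 -3  0 -4 -3  3  6  4  2  2  1  0]
 [-3 -3  0  3 -1  3  7  2 -3 -2 -1 -2]
 [-1 -4  1  5  2  1  5  2 -5 -3 -1 -1]
 [ 0 -3 -2  1  1 -2 -1 -1 -3 -1  0  0]
 [ 2 -1 -4 -3 -1 -3 -5 -2  0  0  1  1]
 [ 2  1 -2 -2 -1 -2 -5 -2  1  3  1  1]
 [ 1  0  0 -1  0  0 -1  1  2  3  2  1]]
1790.881965650101 [-40.322  -31.2417  93.9245  81.1896   1.0759 196.3421 213.0828 203.3373]
```

```bash
sed -i 's/du,dv,yi,yr,sg,zr=p\[:6\]/du,dv,yi,yr,sg,zr=p[:6]; yr+=-42-yi; yi=-42/' h.py
python3 - <<'E'
from h import *
I=[np.load("base.npy"),np.load("a1.npy"),np.load("a2.npy")]
for k in (I[::2],I):
  s=fit(k); print(s.cost,s.x[:8])
for S in [(0,20,270),(30,50,250),(56,45,240),(30,95,220)]:
    a=proj("side",s2w(P0,[S,(S[0],S[1],S[2]-12)])); print(a[0],(a[1]-a[0])/12)
E
```

```text
1278.238584925165 [ -0.5347  -0.9815 265.3283 250.2966   1.1183 195.7126 203.1533  96.1513]
1902.9657611089797 [ -0.4873  -0.9625 224.5191 209.4107   1.1038 195.684  212.9714 203.178 ]
[315.1048 183.8681] [-0.0046  0.2692]
[315.551  202.8509] [-0.0049  0.2591]
[306.4826 210.5083] [0.0011 0.2545]
[329.1055 220.8371] [-0.0138  0.2463]
```

```bash
python3 -m jog '[[[-0.0011,0.0038,0,0,0,0,255],[-0.0011,0.0038,-0.004,0,0,0,255],[-0.0011,0.0038,-0.007,0,0,0,255],[-0.0011,0.0038,-0.0085,0,0,0,255],[-0.0011,0.0038,-0.0093,0,0,0,255],[-0.0011,0.0038,-0.0098,0,0,0,255],[-0.0011,0.0038,-0.0098,0,0,0,255]]]'|grep -E "eef|force"
python3 -m jog '[[[-0.0006,0.0019,0,0,0,0,255],[-0.0011,0.0038,0,0,0,0,255],[-0.0017,0.0058,0,0,0,0,255],[-0.0023,0.0077,0,0,0,0,255],[-0.0028,0.0096,0,0,0,0,255],[-0.0034,0.0115,0,0,0,0,255],[-0.0040,0.0134,0,0,0,0,255],[-0.0045,0.0153,0,0,0,0,255],[-0.0045,0.0153,0,0,0,0,255]]]'|grep -E "eef|force"
 python3 - <<'E'
from h import *
a=avg(6);print(shift(a)); np.save("a3.npy",a)
I=[np.load("base.npy"),np.load("a2.npy"),a]; s=fit(I); print(s.cost,s.x[:8]); o=bot.get_obs(); print(o["eef_pos"],o["ft_force"],o["clock"])
E
```

```text
eef_pos: [0.5491, -0.1481, 0.1979]
ft_force: [-1.4, 0.2, 7.5]
eef_pos: [0.5446, -0.1337, 0.1985]
ft_force: [-2.8, -2.3, 9.6]
(-0.06396501024061152, 3.900480459788348)
2054.7621878875784 [ -0.6609  -1.0259 281.3581 266.6495   1.1367 195.9283 203.1146 200.0217]
[ 0.5446 -0.1337  0.1985] [-4.1281 -2.2403 10.3006] 8.9833
```

```bash
python3 -m jog '[[[0,0,0.006,0,0,0,255],[0,0,0.01,0,0,0,255],[0.0025,-0.0085,0.01,0,0,0,255],[0.0048,-0.0163,0.01,0,0,0,255],[0.0048,-0.0163,0.005,0,0,0,255],[0.0048,-0.0163,0.0025,0,0,0,255],[0.0048,-0.0163,0.0015,0,0,0,255],[0.0048,-0.0163,0.0007,0,0,0,255],[0.0048,-0.0163,0.0002,0,0,0,255],[0.0048,-0.0163,0.0002,0,0,0,255]]]'|grep -E "eef|force"
python3 - <<'E'
from h import *
a=avg(6);print(shift(a)); np.save("a3b.npy",a)
E
python3 -m jog '[[[-0.0006,0.0019,0,0,0,0,255],[-0.0011,0.0038,0,0,0,0,255],[-0.0017,0.0058,0,0,0,0,255],[-0.0023,0.0077,0,0,0,0,255],[-0.0028,0.0096,0,0,0,0,255],[-0.0034,0.0115,0,0,0,0,255],[-0.0034,0.0115,0,0,0,0,255]]]'|grep -E "eef|force"
 python3 - <<'E'
from h import *
a=avg(6);print(shift(a)); np.save("a4.npy",a)
L=lambda n:np.load(n+".npy")
s=fit([L("base"),L("a2"),L("a3"),L("a3b"),a]); print(s.cost,s.x[:10])
E
```

```text
eef_pos: [0.5494, -0.1497, 0.1981]
ft_force: [-3.5, -1.7, 10.4]
(-0.10624018445593109, 4.014486545112373)
eef_pos: [0.5461, -0.1389, 0.1985]
ft_force: [-3.3, -3.1, 11.7]
(-0.1178104694240183, 4.3953568430724275)
3380.2657975877546 [ -0.7967  -1.0499 342.0293 327.4666   1.1428 196.2042 203.1548 200.1762
 200.3124 197.7419]
```

```bash
python3 -m jog '[[[-0.0006,0.0019,0,0,0,0,255],[-0.0011,0.0038,0,0,0,0,255],[-0.0011,0.0038,0,0,0,0,255]]]'|grep -E "eef|force"
 python3 - <<'E'
from h import *
a=avg(12);print(shift(a)); np.save("a5.npy",a)
L=lambda n:np.load(n+".npy")
s=fit([L("base"),L("a2"),L("a3b"),L("a4"),a]); print(s.cost,s.x[:10],s.x[10:].reshape(-1,3))
s=fit([L("a4"),a],197.7); print(s.cost,s.x[:7])
print(q(a)[4:18,5:19].round().astype(int)); print(a[190:202,277:291,1].round().astype(int))
A=cv2.resize(a[184:206,268:296].astype(np.uint8),None,fx=24,fy=24,interpolation=cv2.INTER_CUBIC)
# projected direction of level through rider center
for y in(-65,-57,-50,-42,-35):
    pass
cv2.imwrite("pics/a5.png",A)
p=proj("side",s2w(P0,[(40,-57,196),(40,-42,196),(40,-57,195)])); print(p[1]-p[0],p[2]-p[0])
E
```

```text
eef_pos: [0.5447, -0.1346, 0.1982]
ft_force: [-3.9, -1.8, 12.4]
(-0.064238571163731, 4.901569437751423)
3319.954866251225 [ -0.7739  -1.0446 469.0356 454.4245   1.123  196.1154 203.1771 200.3255
 197.7449 196.9314] [[ 97.7012 140.3644  -3.2277]
 [128.2339 131.9027  -4.171 ]
 [111.6304 137.9011  -4.5169]
 [124.8251 137.4686  -4.8873]
 [113.6722 142.3065  -4.9204]]
1225.8399539041673 [ -1.0169  -1.181  342.8406 328.4466   1.1155 196.3872 196.9818]
[[  2   1   1  -1  -4  -6  -8  -9 -11 -12 -11  -6  -2  -5]
 [  2   2   0  -1  -3  -6  -8  -8  -8  -9  -8  -4  -1   0]
 [  2   2   1   0  -2  -6  -7  -8  -8  -8  -8  -6  -1   0]
 [  1   1   5   9   5  -4  -7  -7  -8  -9  -8  -6  -2   0]
 [  0   2  11  23  18   2  -5  -7  -8  -8  -8  -6  -2   1]
 [  0   4  15  32  33  17   3  -5  -7  -8  -8  -5  -2   0]
 [  0   4  14  31  43  37  21   8  -1  -6  -6  -4  -1   1]
 [ -2   3   7  19  38  48  42  27  13   2  -4  -3   0   0]
 [ -4   0   2   9  22  40  49  44  31  16   4   1  -2   0]
 [ -6  -3   0   2   7  20  35  41  39  29  15   3   0   1]
 [ -5  -5  -2  -2   0   4  12  20  31  33  21   9   3   1]
 
[... 217 characters left out ...]
4 119 117 132 156]
 [191 180 161 140 115 105 113 122 126 125 120 114 118 129]
 [175 180 166 142 117 109 116 123 125 125 121 116 120 130]
 [132 152 149 131 115 116 122 126 126 125 121 118 130 154]
 [ 84 115 127 115 111 120 127 129 127 126 124 130 158 190]
 [ 52  86 110 104  99 111 123 128 129 131 141 163 193 216]
 [ 35  62  89  94  89  94 105 115 125 143 172 202 218 215]
 [ 30  41  62  81  86  85  86  93 112 147 192 218 216 191]
 [ 28  30  44  67  81  83  82  83  94 128 173 197 185 154]
 [ 25  26  33  53  73  82  89  94  94 102 128 150 144 126]
 [ 26  26  29  46  69  84  96 104 103  98 103 116 119 112]
 [ 26  25  29  42  64  84  99 108 109 106 104 109 113 109]]
[4.1432 3.1664] [0.0162 0.2486]
```

View pics/a5.png

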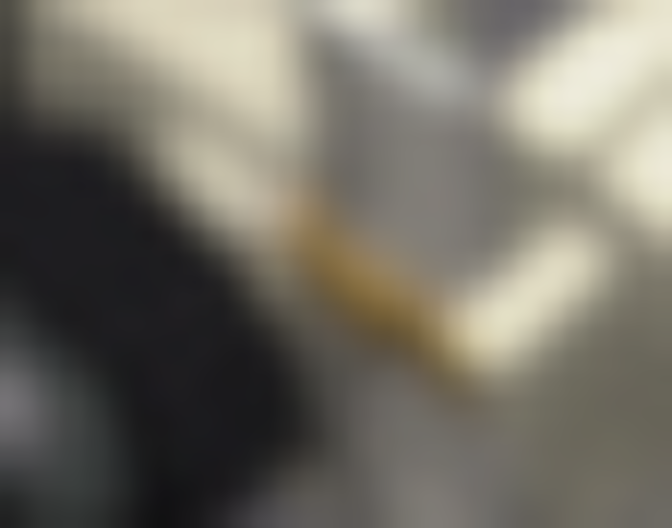

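Run:
```python
from h import *
L=lambda n:np.load(n+".npy")
d=q(L("a5"))-q(L("base")); print("cols 279..292 rows 187.."); print(d[3:18,7:20].round().astype(int))
def cen(X,lo,hi,c):
    r=np.arange(lo,hi); w=np.clip(X[lo-R0:hi-R0,c-C0],0,None); return (w*r).sum()/w.sum()
A,B=q(L("a5")),q(L("base"))
print("new index",{c:round(float(cen(d,193-0,202,c)),2) for c in range(281,290)})
print("old index",{c:round(float(cen(-d,186,196,c)),2) for c in range(281,290)})
print("a5 all   ",{c:round(float(cen(A+4,186,202,c)),2) for c in range(278,290)})
print("base rider",{c:round(float(cen(B+4,188,202,c)),2) for c in range(278,283)})
```

```text
cols 279..292 rows 187..
[[  0   0   0   0   0   1   0   1  -1  -1  -2  -5 -13]
 [  0   0   1   1   0   0   0   1   0   0  -1  -5 -12]
 [  0   1   0   0  -2  -3  -2   0   0   0   0  -1  -3]
 [  0   0   0  -3  -8 -13  -8  -3  -3  -3  -1   2   3]
 [  0   0   0  -6 -19 -28 -24 -14  -9  -6   0   2   0]
 [  1  -1  -1  -6 -20 -37 -39 -28 -18  -8  -2  -1   0]
 [  0   0  -1  -4 -14 -28 -39 -36 -26 -14  -4  -1   0]
 [  1   1   0  -3  -6 -11 -22 -31 -25 -13  -4   0   0]
 [ -1   0   0   0   3   7   2 -13 -19 -10  -3  -2  -1]
 [ -1   0  -1   2  11  25  26  11  -3  -3  -3  -1   0]
 [ -1   0  -1   2  11  29  39  31  17   6   1   0   1]
 [  0   0   0   0   5  16  34  40  29  16   6   1  -1]
 [ -1   0   1   0   2   7  20  31  28  16   7   1   0]
 [  0   1   0   0   0   3   8  16  19  13   7   2   1]
 [  0  -1   0   0   0   0   2   6  10   9   8   6   3]]
new index {281: 197.8, 282: 196.92, 283: 196.74, 284: 197.01, 285: 197.6, 286: 198.22, 287: 198.77, 288: 199.07, 289: 199.53}
old index {281: 192.25, 282: 191.91, 283: 191.72, 284: 191.89, 285: 192.26, 286: 192.88, 287: 193.01, 288: 192.31, 289: 190.57}
a5 all    {278: 191.32, 279: 192.28, 280: 193.17, 281: 194.15, 282: 195.1, 283: 195.81, 284: 196.35, 285: 197.04, 286: 197.78, 287: 198.33, 288: 198.51, 289: 195.69}
base rider {278: 192.24, 279: 193.04, 280: 193.46, 281: 194.13, 282: 194.8}
```

Run:
```python
import h
from h import *
U=lambda u,v:(265+(u+.5)/4-.5,130+(v+.5)/4-.5)
V=lambda u,v:(245+(u+.5)/10-.5,165+(v+.5)/10-.5)
d=[("top",(-46,-90,189),U(403,268)),("top",(0,-110,205),U(410,195)),("top",(-60,-140,60),U(453,293)),
("side",(0,-110,205),V(325,95)),("side",(57,-90,165),V(235,350)),("side",(40,-42,215),V(405,285)),
*[("top",(*s,5),U(*u)) for s,u in (((220,12),(170,45)),((220,102),(72,77)),((-220,12),(340,540)),((-220,102),(238,572)))]]
I=[np.array([n=="top",n=="side"]) for n,_,_ in d]
f=lambda p:np.concatenate([proj(n,s2w(p[:3],S))[0]+p[3:5]*(n=="top")+p[5:7]*(n=="side")-np.array(q) for n,S,q in d]+[p[3:]*1.0])
r=least_squares(f,[.57,-.04,.29,0,0,0,0],loss="soft_l1"); print(r.x,np.degrees(r.x[2])); print(f(r.x)[:20].reshape(-1,2))
L=lambda n:np.load(n+".npy")
for P in (h.P0,r.x[:3]):
    h.P0=P; p=proj("side",s2w(P,[(40,-57,196),(40,-42,196),(40,-57,195)])); print((p[1]-p[0]),(p[1]-p[0])[1]/(p[1]-p[0])[0],p[2]-p[0])
    s=h.fit([L("base"),L("a2"),L("a3b"),L("a4"),L("a5")]); print(s.cost,s.x[5:10])
```

```text
[ 0.5675 -0.0403  0.3101 -0.4949  0.3607 -0.4483 -0.2272] 17.76948952449084
[[ 0.0384 -0.3817]
 [-0.0427  0.1534]
 [ 1.0219 -1.2278]
 [ 0.2157 -0.398 ]
 [ 0.0462  0.2321]
 [ 0.1539  0.3924]
 [ 0.5091 -0.1491]
 [-0.2252  0.1456]
 [ 0.0074  0.0072]
 [-0.5902  0.8269]]
[4.1432 3.1664] 0.7642361016789019 [0.0162 0.2486]
3319.954866251225 [196.1154 203.1771 200.3255 197.7449 196.9314]
[4.2392 3.0851] 0.7277375444710505 [0.0164 0.2486]
3324.048006745611 [196.6986 203.1378 200.2816 197.7137 196.8925]
```

```bash
python3 -m jog '[[[-0.0002,0.0007,0,0,0,0,255],[-0.0004,0.0014,0,0,0,0,255],[-0.0004,0.0014,0,0,0,0,255]]]'|grep -E "eef|force"
python3 -m jog '[[[0,0,0.003,0,0,0,255],[0,0,0.01,0,0,0,255],[0,0,0.03,0,0,0,255],[0,0,0.03,0,0,0,255]]]'|grep -E "eef|force"
 python3 - <<'E'
import h
from h import *
a=avg(16);print(shift(a)); np.save("a6.npy",a)
L=lambda n:np.load(n+".npy")
h.P0=np.array([.5675,-.0403,.3101])
s=h.fit([L("base"),L("a2"),L("a3b"),L("a4"),L("a5"),a]); print(s.cost,s.x[5:11])
A=q(a); print([round(float(((w:=np.clip(A[6:18,c-C0]-b,0,None))*np.arange(190,202)).sum()/w.sum()),2) for c,b in((280,-2),(281,-3),(285,-7),(286,-7))])
print(bot.get_obs()["clock"])
E
```

```text
eef_pos: [0.5441, -0.1329, 0.1979]
ft_force: [-3.4, -2.7, 10.5]
eef_pos: [0.5455, -0.1324, 0.229]
ft_force: [0.3, 0.3, 0.8]
(-0.25459203856061663, 5.266741120445538)
4047.408134322339 [196.8274 203.1558 200.3388 197.793  196.9846 196.3408]
[193.52, 194.15, 197.22, 197.88]
13.2333
```

```bash
python3 -m jog '[[[-0.02,-0.02,0.01,0,0,0,255],[-0.05,-0.05,0.01,0,0,0,255],[-0.05,-0.05,0.01,0,0,0,255],[-0.05,-0.05,0.01,0,0,0,255]]]'|grep -E "eef|force"
python3 - <<'E'
from h import *
a=avg(8); A=cv2.resize(a[140:240,230:390].astype(np.uint8),None,fx=5,fy=5,interpolation=cv2.INTER_CUBIC); cv2.imwrite("pics/fin.png",A); print(shift(a))
E
```

```text
eef_pos: [0.4931, -0.1834, 0.2368]
ft_force: [0.3, -0.3, -0.1]
(-0.18793666939155784, 5.008248328313581)
```

View pics/fin.png

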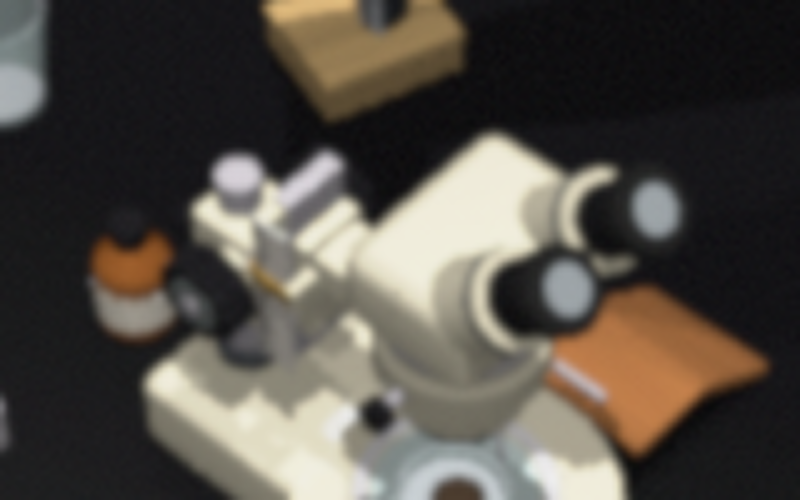

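The picture shows the index tab and the rider as one continuous brass band at about (270,282). The head is down, the tool is clear of the scope, and the bottle and dish are in place.

```bash
python3 -c "
from workcell import bot
print(bot.job_done(), bot.get_obs()['clock'])"
```

```text
the job is handed in; nothing more can be done
the job is handed in; nothing more can be done
```

I rolled the near focus wheel with the shut fingertips in four light strokes, pressing with about 5 to 14 N. The head came down about 18.7 mm, and its index line now stands level with the rider's line within what the camera can resolve. I then lifted off, backed the arm away and handed the job in at about 14 s, with the tool touching nothing.

**Level check:** in the last picture the index tab and the rider form one straight band. My estimates of the remaining offset did not fully agree. They ran from about 0.5 mm too low to 0.15 mm too high, depending on which fitted yaw of the stand I used, 17.8° or 16.4°. At this distance 1 mm is only about 0.25 pixel, so I could not narrow it further.

**Head travel:** a cruder tracking of the head's image gave noisy readings and did not match the tab fit exactly. I used it only as a rough check.

**Rest of the bench:** the bottle and dish look undisturbed in the last side picture, and I did not touch the head or rider. I did not look again at the vial, forceps, slide box, beaker or vial rack, but the arm never went near them at low height.

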